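Divert screw caps into the white tray

TASK

The yellow seesaw gate of the cap sorter now leans to the grey tray. Rock it over its pivot with the fingers so that it leans to the white tray, and after that push the three blue caps along the feed channel and over its lip, so that all three slide down the chute into the white tray. Only push and press: do not lift or carry a cap, let none go to the grey tray, and leave the rack, bottle and beaker standing where they are.

Things in the scene. Friction and masses are not known exactly. Their poses are not given: they have to be found in the camera images.
- sorter: Cap sorter, one fixed unit of aluminium and white parts. Origin: on the bench under the middle of the gate's pivot; x runs along the feed channel in the feeding direction (roughly away from the robot), y to its left (grey tray), z up. All sizes below are in this frame. An aluminium chute with 22 mm walls slopes 35 degrees from under each wing tip (|y| = 52 mm) into a tray. Slick surfaces (friction about 0.2).
- gate (a joint): Angle of the yellow seesaw gate about its pivot, a level axis along sorter x at y = 0, z = 125 mm. 0 level; -0.42 rad (stop): left wing down, caps go to the grey tray; +0.42 (stop): right wing down, white tray. Over-centre: it swings by itself to the nearer stop and rests there. Pressing 1 to 2 N down on the raised wing to beyond level rocks it over; pushing its brass weight sideways works too.
- wing_right (a point): Point on top of the gate's right wing (white tray side), up at the start: 55 mm from the pivot along the wing, at sorter x = 8 mm, midway across the plate. The plate covers sorter x = -29 to 49 mm, reaches 70 mm to each side, is 4 mm thick with its underside on the pivot axis; a 22 mm high rim stands along its far edge (x = 46 to 49 mm).
- wing_left (a point): The same point on the left wing (grey tray side), down at the start.
- feed_lip (a point): Middle of the feed channel's lip, on its floor (fixed: sorter x = -33, y = 0, z = 145 mm). The straight level channel runs from x = -203 mm to the lip, 40 mm wide inside, its side walls only 6 mm above the floor, both ends open. A cap drops off onto the gate's middle when its centre passes the lip.
- right_tray (a point): Centre of the white tray's inner floor, fixed (sorter x = 5, y = -175, z = 5 mm). Inside 122 mm along x, 118 mm along y; walls 55 mm high, 26 mm under the chute.
- left_tray (a point): Centre of the grey tray's inner floor, fixed (sorter y = +175 mm); the same size.
- cap_a: blue screw cap, a solid plastic disc 34 mm across and 16 mm tall, 15 g, standing upright in the feed channel. Origin: centre of its underside, z axis along the cap's axis. The one nearest the lip.
- cap_b: blue screw cap, a solid plastic disc 34 mm across and 16 mm tall, 15 g, standing upright in the feed channel. Origin: centre of its underside, z axis along the cap's axis. The middle one.
- cap_c: blue screw cap, a solid plastic disc 34 mm across and 16 mm tall, 15 g, standing upright in the feed channel. Origin: centre of its underside, z axis along the cap's axis. The rearmost one, nearest the robot; pushing it drives the others ahead of it.
- tube_rack: Bystander: white foam rack 85 x 85 mm, with clear tubes, 110 mm tall in all, standing on the bench left of the feed channel. Origin: centre of its underside.
- reagent_bottle: Bystander: amber bottle 60 mm across, 130 mm tall, standing on the bench right of the feed channel. Origin: centre of its underside.
- beaker: Bystander: glass beaker 66 mm across, 75 mm tall, standing on the bench right of the feed channel, nearer the robot than the bottle. Origin: centre of its underside.
- gate_weight (a point): Centre of the gate's brass weight, an upright cylinder 28 mm across and 28 mm tall on a stem beyond the plate: sorter x = 83 mm, 48 mm above the pivot when level. It leans with the gate.
Mind the look-alikes: they are no part of the job. What is shaped like the cap_b but orange or purple is not meant.

How it is judged (in metres and radians):
On the way:
1. the gate leans to the white tray while all three caps are still in the feed channel (value of joint gate above 0.33 rad and x of each of cap_a, cap_b, cap_c in the frame of sorter below -0.025 m and z of each of cap_a, cap_b, cap_c in the frame of sorter above 0.138 m), for 0.2 s.
At the end, for the whole second after the job is handed in: All three caps lie at rest (under 0.03 m/s) inside the white tray, origins between its walls and below 60 mm, and the gate still leans to the white tray (joint above 0.33 rad) (x of cap_a in the frame of sorter between -0.058 and 0.068 m and y of cap_a in the frame of sorter between -0.238 and -0.108 m and z of each of cap_a, cap_b, cap_c in the frame of sorter below 0.06 m and linear speed of each of cap_a, cap_b, cap_c below 0.03 m/s and x of cap_b in the frame of sorter between -0.058 and 0.068 m and y of cap_b in the frame of sorter between -0.238 and -0.108 m and x of cap_c in the frame of sorter between -0.058 and 0.068 m and y of cap_c in the frame of sorter between -0.238 and -0.108 m and value of joint gate above 0.33 rad); the robot touches nothing.
It fails at once if a cap is lifted more than 20 mm off the feed channel floor (z of any of cap_a, cap_b, cap_c in the frame of sorter above 0.165 m).
It fails at once if a cap goes to the grey tray's side (y of any of cap_a, cap_b, cap_c in the frame of sorter above 0.075 m).
It fails at once if a cap is handled by the fingers away from the feed channel (more than 50 mm to either side), instead of sliding by itself ((contact force between the fingers and cap_a above 0.3 N and (y of cap_a in the frame of sorter below -0.05 m or y of cap_a in the frame of sorter above 0.05 m)) or (contact force between the fingers and cap_b above 0.3 N and (y of cap_b in the frame of sorter below -0.05 m or y of cap_b in the frame of sorter above 0.05 m)) or (contact force between the fingers and cap_c above 0.3 N and (y of cap_c in the frame of sorter below -0.05 m or y of cap_c in the frame of sorter above 0.05 m))).
It fails at once if a bystander is shifted more than 30 mm or tipped (distance of any of tube_rack, reagent_bottle, beaker from where it was at the start of the episode above 0.03 m or angle between any of tube_rack, reagent_bottle, beaker's own z axis and vertical above 0.35 rad).
It also fails if it takes over 48 s, if anything falls off the work surface, if the arm or the gripper's body presses on something with over 40 N, if the wrist force passes 120 N, or if a joint passes its speed limit or range.

ROBOT

A 7-joint arm with a two-finger parallel gripper is mounted at the origin on the work surface. World frame = base frame: x ahead of the robot, y to its left, z up, the work surface at z = 0. Lengths are in mm, angles in rad, forces in N, time in s.
With the tool pointing down it reaches from about 425 to 925 mm from the base axis. Payload 6.8 kg.
Tool frame: the origin (TCP) lies midway between the tips of the shut fingers; the grasp point (between the pads) lies 19 mm behind it; z points along the fingers, y is the direction in which the jaws open and shut (so a half turn about z gives the same grasp; the last joint's range is limited). The gripper opens to 85 mm and grips with 20 to 120 N. Pads are 22 mm wide; open, the fingers measure 114 mm over their backs; the gripper's body (76 mm by 85 mm) begins 54 mm behind the grasp point. The pads swing forward as they close: fully open they stand 13 mm farther back than shut.
Start: joints at [1.019, 0.477, 0.022, 1.555, -0.011, 1.109, -0.083], TCP at [289.839, -609.624, 195.108] pointing down, gripper open.
Joint ranges: [-2.96, 2.96], [-0.34, 2.1], [-1.41, 1.46], [0.24, 2.44], [-1.37, 4.51], [0.17, 1.92], [-2.96, 2.96]. Speed limits (rad/s): [2.39, 2.39, 3.14, 3.14, 3.14, 3.14, 3.14].

INTERFACE

Orientations are given as a rotation vector (axis times angle).
In Python, from cell import ctrl, optics, workorder gives the robot as it stands.
- The arm moves only by the shell command python3 -m pendant 'ROWS' [OPENING] [FORCE]. ROWS is JSON, a list of rows, each a list of 6 numbers: the shift along the tool's x, y, z in mm, then the turn, a rotation vector about the tool's x, y, z in rad. In form: [[tx, ty, tz, ax, ay, az], ...]. A call has 1 to 20 rows; each row is the pose to reach, as a shift and turn from the pose measured when the call began, along the tool's axes at that moment; what a row does not reach only later rows make up. A row lasts 1/10 s, in which the tool goes at most 50 mm and 8.59 degrees, less where a joint would pass 70% of its speed; a pose out of reach is approached as far as the arm can. A call with a gripper value outside its range is refused whole. OPENING is the closure, from 0 (fully open) to 1 (shut), set as the call begins (- or left out, the last holds). The fingers move at their own pace and stop on an object; FORCE is the grip in N (left out, the last holds). Time passes only in rows, so rows that repeat a pose let the fingers close. It gives the time, the measured TCP pose, the force and the opening at its end, in the units of the state.
- ctrl.observe(): the state, without advancing time (a new reading comes with each control period).
- optics.get_image(name): name is "scene" or "top" or "wrist"; returns a dict with "frame" (420x560x3 uint8, red, green, blue), "fovy" (degrees; the focal length in pixels is half the picture's height over the tangent of half this angle, whatever the lens; pixels are square), "cx", "cy" (the principal point, pixels), "rvec" (rotation vector, rad) and "tvec" (3), from world to camera coordinates, as OpenCV has them; the wrist camera has in their place "hand_eye" (4x4, takes a point from camera to tool coordinates, whose origin is the TCP and whose axes are the flange's). Camera axes: x right, y down, z forward; pixel columns grow to the right and rows downward; lengths in mm; the calibration is good to about 2 mm. A picture is of the moment at which its call begins: read the wrist's pose just before it. There is no depth.
- workorder.hand_in(): hands the job in, once; it reports no verdict.
The state is a dict: "time": time; "q": joint angles; "joint_velocities": joint speeds; "effort": joint torques, N m; "tool_pos": TCP position; "tcp_rot": TCP orientation; "contact_force": force on the tool from outside, world axes, zero at the start; "torque": the same for the moment, N m; "finger_gap": opening from 0.0 (shut) to 1.0 (fully open).
Only numpy, scipy, OpenCV 4.12 (cv2) and the standard library are available. Lean on these libraries where they do the work, as an engineer would, in place of code of your own. Each camera call takes 0.05 s, during which the arm holds its last target.

## Working session

There is one attempt and no reset: what is moved stays moved. The work goes in short steps, Python scripts to look and compute and a shell command to move; the robot and the scene stay as the last step left them, time stands still between calls to the robot, and variables do not carry over. Pictures are saved under pics/ and viewed, and the job is handed in when it is done.

```bash
ls; mkdir -p pics; cat > h.py <<'E'
import numpy as np, cv2
from cell import ctrl, optics, workorder
def snap(name,fn):
    s=ctrl.observe(); im=optics.get_image(name)
    cv2.imwrite('pics/'+fn+'.png',im['frame'][:,:,::-1])
    np.save('pics/'+fn+'.npy',{**im,'state':s},allow_pickle=True); return im
def load(fn): return np.load('pics/'+fn+'.npy',allow_pickle=True).item()
def cam(im):
    h=im['frame'].shape[0]; f=h/2/np.tan(np.radians(im['fovy'])/2)
    K=np.array([[f,0,im['cx']],[0,f,im['cy']],[0,0,1.]])
    if 'rvec' in im:
        return K,cv2.Rodrigues(np.array(im['rvec'],float))[0],np.array(im['tvec'],float).ravel()
    s=im['state']; T=np.eye(4);T[:3,:3]=cv2.Rodrigues(np.array(s['tcp_rot'],float))[0];T[:3,3]=s['tool_pos']
    M=np.linalg.inv(T@np.array(im['hand_eye'])); return K,M[:3,:3],M[:3,3]
def proj(im,P):
    K,R,t=cam(im); p=(R@np.atleast_2d(P).T).T+t; q=(K@p.T).T; return q[:,:2]/q[:,2:]
def onz(im,uv,z):
    K,R,t=cam(im); d=R.T@np.linalg.inv(K)@np.array([*uv,1.]); c=-R.T@t; return c+d*(z-c[2])/d[2]
def crop(fn,x0,y0,x1,y1,k,out):
    a=cv2.imread('pics/'+fn+'.png')[y0:y1,x0:x1]; cv2.imwrite('pics/'+out+'.png',cv2.resize(a,None,fx=k,fy=k,interpolation=cv2.INTER_CUBIC))
E
python3 - <<'E'
from h import *
print(ctrl.observe())
for n in('scene','top','wrist'):
    im=snap(n,n+'0'); print({k:v for k,v in im.items() if k!='frame'})
E
```

```text
pics
{'time': 0.0, 'q': array([ 1.01886985,  0.4777904 ,  0.02230782,  1.55644819, -0.01148037,
        1.10929575, -0.08309637]), 'joint_velocities': array([ 0.00122364, -0.00056511,  0.00031544,  0.00079749,  0.00157658,
       -0.0007666 , -0.0016146 ]), 'effort': array([ 1.23632843e-03, -5.96445072e+01,  1.60808645e+00, -2.81194943e+01,
        1.23282822e-02,  9.14891105e-03, -2.35823717e-05]), 'tool_pos': array([ 289.55754523, -609.01340273,  194.13304126]), 'tcp_rot': array([-3.06284178e+00, -6.91166924e-01,  8.35522908e-04]), 'contact_force': array([-0.16438169, -0.80006433,  0.28205077]), 'torque': array([-0.02521012,  0.05793674, -0.04047669]), 'finger_gap': 1.0038517726001486}
{'fovy': 57.53940034157832, 'cx': 276.7387304073309, 'cy': 212.55875691388786, 'rvec': array([ 2.30126931,  0.77120771, -0.30623576]), 'tvec': array([-398.9247172 , -157.2061499 ,  998.60759451])}
{'fovy': 54.29753528051557, 'cx': 276.69076391809466, 'cy': 214.3032590120296, 'rvec': array([ 2.14613671, -2.15061747,  0.21064461]), 'tvec': array([-23.13600499, 556.87081849, 979.65395147])}
{'fovy': 71.01921899078152, 'cx': 275.69413613751254, 'cy': 209.16850318625856, 'hand_eye': array([[-1.82469160e-04, -9.51508080e-01, -3.07623701e-01,
         7.73938164e+01],
       [ 9.99999925e-01, -2.78676599e-04,  2.68815079e-04,
         1.06096439e+00],
       [-3.41507246e-04, -3.07623629e-01,  9.51508059e-01,
        -1.78085837e+02],
       [ 0.00000000e+00,  0.00000000e+00,  0.00000000e+00,
         1.00000000e+00]])}
```

View pics/scene0.png

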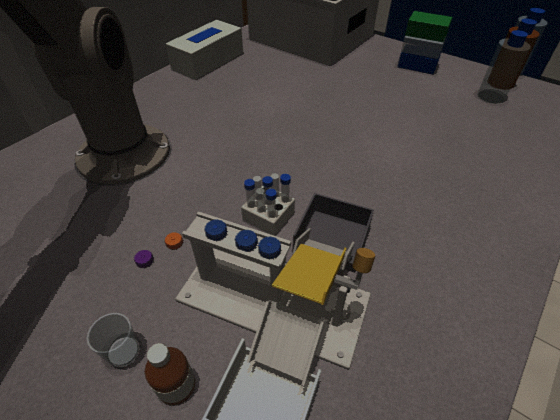

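View pics/top0.png

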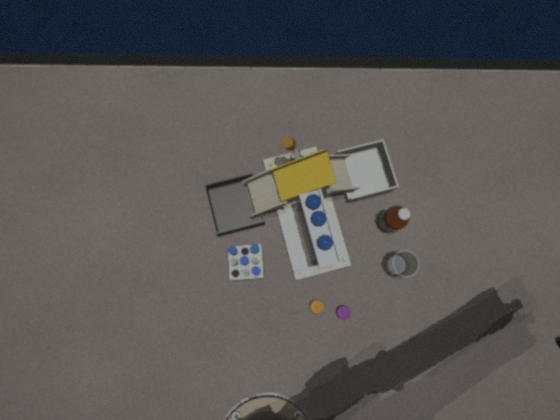

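The scene view shows the three blue caps in the channel at scene (215,230), (246,240) and (270,247), top (325,243), (319,218) and (314,202). The orange (173,240) and purple (144,258) look-alikes lie on the bench. The yellow gate leans toward the grey tray. I'll enlarge both views to fit the sorter pose.

```bash
python3 - <<'E'
from h import *
crop('top0',195,120,435,290,3.3,'top0c'); crop('scene0',170,180,390,350,3.5,'scene0c')
E
```

```text
(no output)
```

View pics/top0c.png

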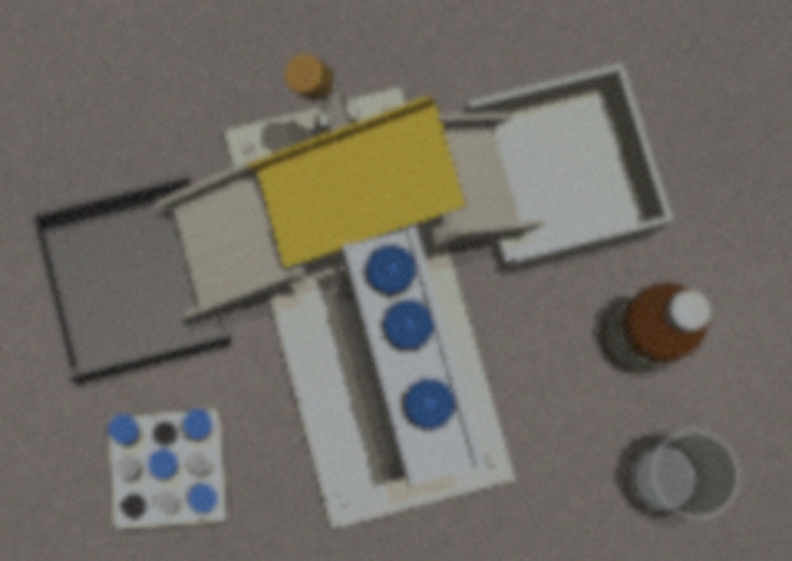

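View pics/scene0c.png

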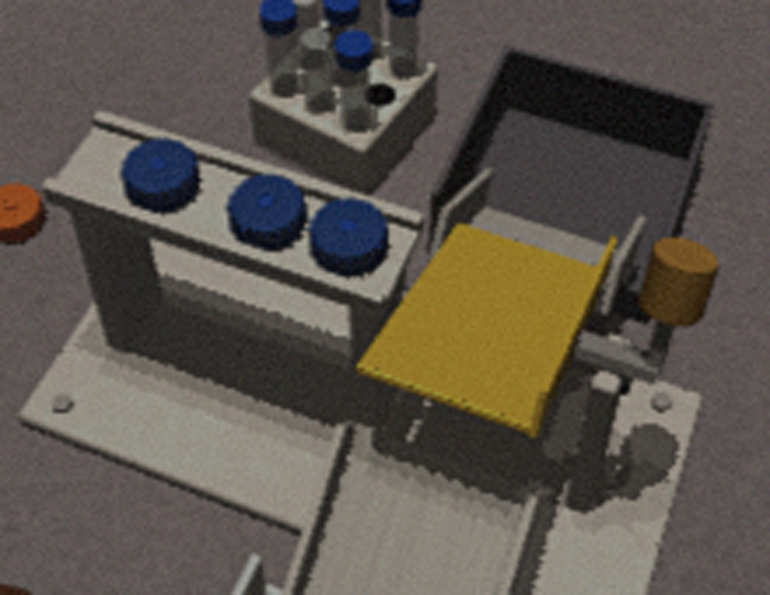

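```bash
cat > fit.py <<'E'
from h import *
from scipy.optimize import least_squares
T=load('top0');S=load('scene0')
def g(x,y,z,a=-0.42): return [x,y*np.cos(a)-z*np.sin(a),125+y*np.sin(a)+z*np.cos(a)]
tc=lambda u,v:(195+u/3.3,120+v/3.3); sc=lambda u,v:(170+u/3.5,180+v/3.5)
obs=[(T,tc(465,207),g(-29,-70,4)),(T,tc(287,266),g(-29,70,4)),(T,tc(432,97),g(49,-70,26)),
(T,tc(622,68),[69,-237,55]),(T,tc(668,218),[-59,-237,55]),(T,tc(38,217),[69,237,55]),(T,tc(77,380),[-59,237,55]),
(S,sc(73,154),[-203,0,151]),(S,sc(400,260),[-33,0,151]),(S,sc(360,370),g(-29,-70,4)),(S,sc(460,225),g(-29,70,4)),
(S,sc(680,253),g(83,0,62)),(T,tc(306,73),g(83,0,62))]
def W(p,X):
    c,s=np.cos(p[2]),np.sin(p[2]); return np.array([p[0]+c*X[0]-s*X[1],p[1]+s*X[0]+c*X[1],X[2]])
def res(p): return np.concatenate([proj(i,W(p,X))[0]-uv for i,uv,X in obs])
if __name__=='__main__':
    r=least_squares(res,[600,-60,0.2],loss='soft_l1',x_scale=[10,10,.1])
    print(r.x); print(res(r.x).reshape(-1,2).round(1))
    p=r.x; np.save('p.npy',p)
    R=np.array([[np.cos(p[2]),np.sin(p[2])],[-np.sin(p[2]),np.cos(p[2])]])
    for n,uvT,uvS in(('a',tc(390,268),sc(348,228)),('b',tc(408,325),sc(267,203)),('c',tc(429,404),sc(160,168))):
        for im,uv in((T,uvT),(S,uvS)):
            w=onz(im,uv,161); print(n,w.round(),(R@(w[:2]-p[:2])).round(1))
E
python3 fit.py
```

```text
[ 6.24661204e+02 -9.16091222e+01  2.64836338e-01]
[[ 1.5 -0.8]
 [ 0.2  0.6]
 [-0.7 -1.2]
 [ 0.4 -1.7]
 [ 1.9 -0.6]
 [-1.6 -0.6]
 [-0.9 -0.9]
 [-2.1 -1. ]
 [ 0.1 -0.3]
 [-1.7 -0.5]
 [-1.6 -0.7]
 [ 1.3  0.1]
 [-0.1 -0. ]]
a [ 567. -103.  161.] [-58.1   4.2]
a [ 569. -107.  161.] [-57.9   0.2]
b [ 528. -114.  161.] [-98.9   3.4]
b [ 531. -117.  161.] [-97.   -0.3]
c [ 475. -127.  161.] [-153.9    4.9]
c [ 479. -131.  161.] [-1.512e+02  1.000e-01]
```

```bash
cat > d.py <<'E'
from fit import *
import sys
# d.py sx sy z : delta in tool axes to a TCP target in the sorter frame, plus turn
p=np.load('p.npy'); s=ctrl.observe()
R=cv2.Rodrigues(np.array(s['tcp_rot'],float))[0]
c,n=np.cos(p[2]),np.sin(p[2]); D=np.array([[c,n,0],[n,-c,0],[0,0,-1.]])
print('t',s['time'],'pos',s['tool_pos'].round(1),'F',s['contact_force'].round(1))
Q=np.array([[c,n],[-n,c]])@(s['tool_pos'][:2]-p[:2]);print('sorter',Q.round(1))
a=list(map(float,sys.argv[1:]))
for i in range(0,len(a),3):
    w=W(p,a[i:i+3]); print(a[i:i+3],w.round(1),'d',(R.T@(w-s['tool_pos'])).round(1),'turn',cv2.Rodrigues(R.T@D)[0].ravel().round(3))
E
python3 d.py 8 -50 230 8 -50 118; python3 - <<'E'
from h import *
T=load('top0')
print('bottle',onz(T,(195+690/3.3,120+310/3.3),130),'beaker',onz(T,(195+694/3.3,120+474/3.3),75))
E
```

```text
t 0.15 pos [ 289.6 -609.2  194.3] F [-0.4  0.2  1. ]
sorter [-458.9 -411.8]
[8.0, -50.0, 230.0] [ 645.5 -137.8  230. ] d [ 523.8 -273.   -35.3] turn [-0.001  0.     0.179]
[8.0, -50.0, 118.0] [ 645.5 -137.8  118. ] d [ 523.8 -272.8   76.7] turn [-0.001  0.     0.179]
bottle [ 543.8452264  -317.66901234  130.        ] beaker [ 431.65917204 -332.9656026    75.        ]
```

```bash
python3 -m pendant '[[0,0,-30,0,0,0],[20,-10,-60,0,0,0.02],[50,-26,-70,0,0,0.04],[80,-42,-70,0,0,0.06],[110,-57,-70,0,0,0.08],[140,-73,-70,0,0,0.1],[170,-89,-70,0,0,0.12],[200,-104,-70,0,0,0.14],[230,-120,-70,0,0,0.16],[260,-136,-70,0,0,0.18],[290,-151,-70,0,0,0.18],[320,-167,-70,0,0,0.18],[350,-182,-70,0,0,0.18],[380,-198,-70,0,0,0.18],[410,-214,-70,0,0,0.18],[440,-229,-70,0,0,0.18],[470,-245,-65,0,0,0.18],[495,-258,-60,0,0,0.18],[512,-267,-50,0,0,0.18],[524,-273,-35,0,0,0.18]]' 1; python3 - <<'E'
from h import *
snap('wrist','w1'); snap('scene','s1')
E
python3 d.py 8 -50 165 8 -50 118
```

```text
time: 2.15
tool_pos: [646.7, -136.3, 229.2]
tcp_rot: [-3.113, -0.415, -0.001]
contact_force: [0.1, -0.9, -0.1]
finger_gap: -0.003
t 2.25 pos [ 644.5 -135.9  226.2] F [-0.3  0.3  0.1]
sorter [  7.6 -47.9]
[8.0, -50.0, 165.0] [ 645.5 -137.8  165. ] d [ 0.7  2.3 61.2] turn [-0.004  0.005  0.001]
[8.0, -50.0, 118.0] [ 645.5 -137.8  118. ] d [  0.9   2.5 108.2] turn [-0.004  0.005  0.001]
```

View pics/w1.png

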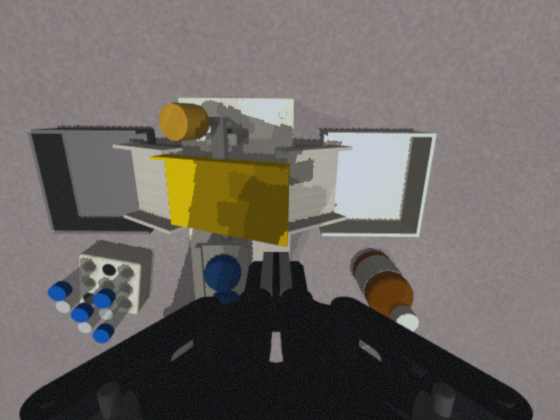

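View pics/s1.png

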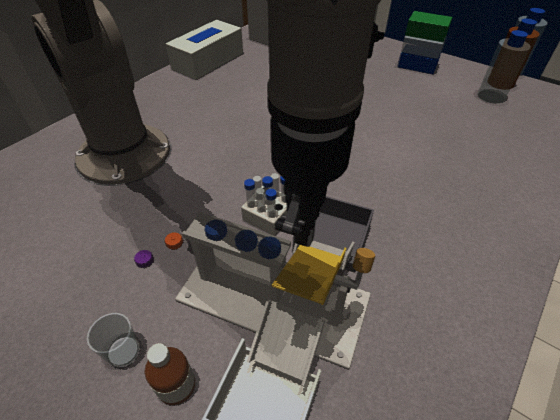

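Wrist view: the gate's near corners are at about (172,226) and (289,246), far right at (289,163). The sorter axes line up with the tool. I'll check the fit against these.

```bash
python3 - <<'E'
from fit import *
im=load('w1');p=np.load('p.npy')
for n,X in(('nr',g(-29,-70,4)),('nl',g(-29,70,4)),('frim_r',g(49,-70,26)),('weighttop',g(83,0,62)),('trayR far out',[69,-237,55]),('trayR near',[-59,-237,55]),('trayL far',[69,237,55]),('liptop',[-33,0,151]),('tcp',None)):
    print(n,proj(im,W(p,X) if X else im['state']['tool_pos'])[0].round())
E
```

```text
nr [289. 245.]
nl [172. 224.]
frim_r [280. 165.]
weighttop [173. 120.]
trayR far out [437. 131.]
trayR near [420. 233.]
trayL far [ 28. 131.]
liptop [223. 246.]
tcp [274. 238.]
```

```bash
python3 - <<'E'
from h import *
snap('wrist','w2');crop('w2',170,180,380,340,3.6,'w2c')
im=load('w2'); 
s=im['state'];R=cv2.Rodrigues(s['tcp_rot'])[0]
for q in([0,0,0],[11,0,0],[-11,0,0],[0,0,-19],[11,0,-19],[0,11,0]): print(q,proj(im,s['tool_pos']+R@np.array(q,float))[0].round())
E
python3 d.py 8 -50 165 8 -50 118
```

```text
[0, 0, 0] [274. 238.]
[11, 0, 0] [274. 223.]
[-11, 0, 0] [274. 253.]
[0, 0, -19] [273. 251.]
[11, 0, -19] [273. 234.]
[0, 11, 0] [290. 238.]
t 2.3 pos [ 644.4 -137.7  227.5] F [-0.2 -0.6 -0.7]
sorter [  7.  -49.7]
[8.0, -50.0, 165.0] [ 645.5 -137.8  165. ] d [ 1.3  0.5 62.5] turn [-0.003  0.004 -0.001]
[8.0, -50.0, 118.0] [ 645.5 -137.8  118. ] d [  1.5   0.6 109.5] turn [-0.003  0.004 -0.001]
```

View pics/w2c.png

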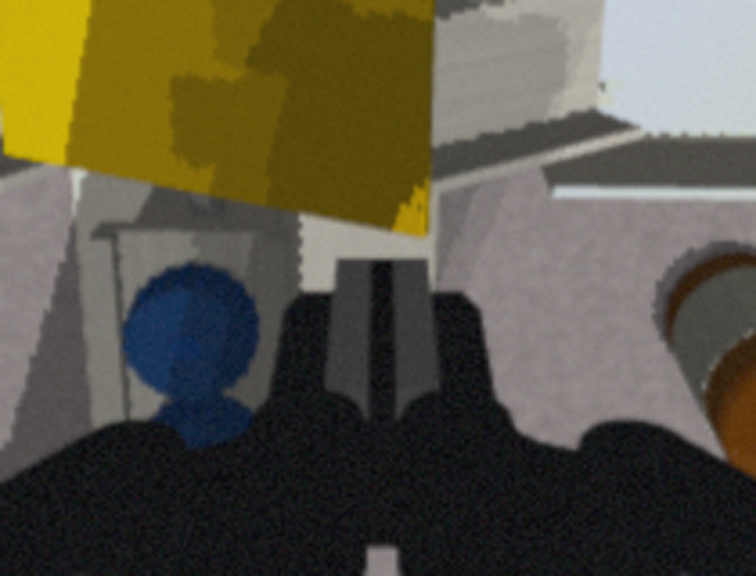

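```bash
python3 - <<'E'
from h import *
im=snap('scene','s2');im=load('s2')
s=im['state'];R=cv2.Rodrigues(s['tcp_rot'])[0]
for q in([0,0,0],[11,0,0],[-11,0,0],[0,0,-19],[0,11,0],[0,0,-73]): print(q,(4*(proj(im,s['tool_pos']+R@np.array(q,float))[0]-[220,160])).round())
crop('s2',220,160,400,300,4,'s2c')
E
```

```text
[0, 0, 0] [319. 389.]
[11, 0, 0] [352. 400.]
[-11, 0, 0] [287. 379.]
[0, 0, -19] [322. 354.]
[0, 11, 0] [308. 415.]
[0, 0, -73] [330. 240.]
```

View pics/s2c.png

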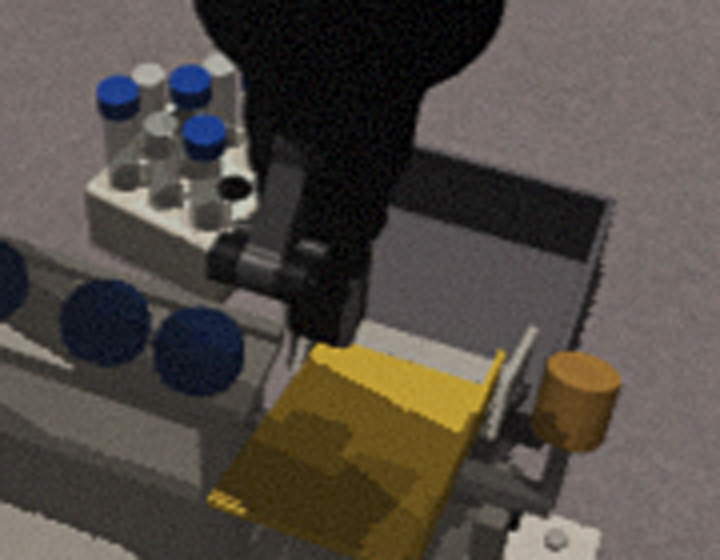

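Wrist crop: the fingertips end at row 252, where the TCP model predicts 223–238. In the scene view they end about 20 mm above the predicted TCP. The real tips may therefore be higher than stated, so I'll descend in stages and see when the gate responds.

```bash
python3 -m pendant '[[0,0,20,0,0,0],[0,0,40,0,0,0],[0,0,55,0,0,0],[0,0,63,0,0,0],[0,0,67,0,0,0],[0,0,71,0,0,0],[0,0,75,0,0,0],[0,0,79,0,0,0],[0,0,83,0,0,0],[0,0,83,0,0,0]]' 1; python3 - <<'E'
from h import *
snap('wrist','w3');snap('scene','s3');crop('s3',220,160,400,300,4,'s3c');crop('w3',120,80,400,290,2.8,'w3c')
E
python3 d.py 8 -50 118
```

```text
time: 3.35
tool_pos: [644.1, -138.9, 145.1]
tcp_rot: [-3.113, -0.411, 0.006]
contact_force: [-0.4, 0.1, 0.2]
finger_gap: 0.002
t 3.45 pos [ 644.4 -139.   145.7] F [0.  0.6 0.5]
sorter [  6.6 -50.9]
[8.0, -50.0, 118.0] [ 645.5 -137.8  118. ] d [ 1.5 -0.9 27.7] turn [-0.001  0.003 -0.002]
```

View pics/s3c.png

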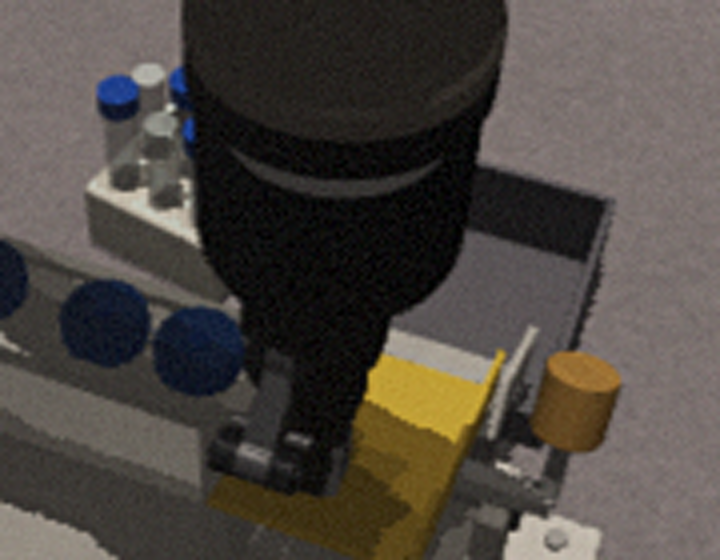

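View pics/w3c.png

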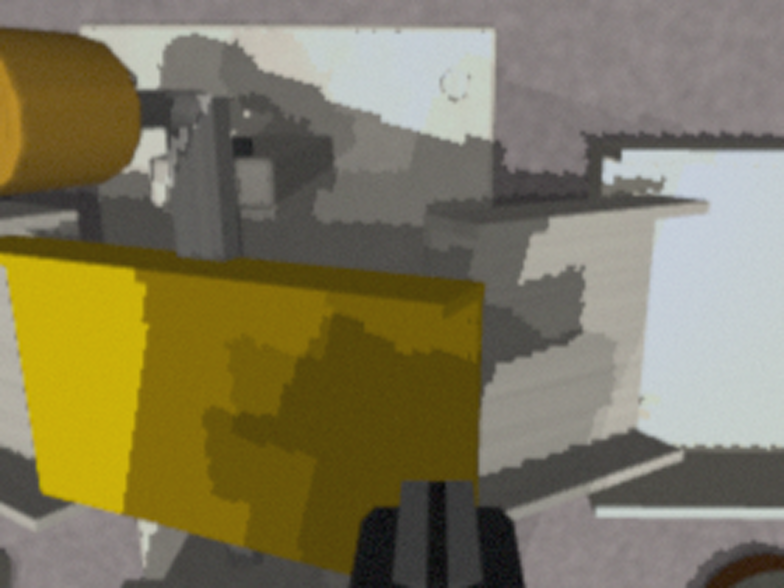

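The gate hasn't moved with the TCP at 145, so the tips are higher than the TCP model says. I'll continue down.

```bash
python3 -m pendant '[[0,0,3,0,0,0],[0,0,6,0,0,0],[0,0,9,0,0,0],[0,0,12,0,0,0],[0,0,15,0,0,0],[0,0,18,0,0,0],[0,0,18,0,0,0]]' 1; python3 - <<'E'
from h import *
snap('wrist','w4');snap('scene','s4');crop('s4',220,160,400,300,4,'s4c');crop('w4',120,80,400,290,2.8,'w4c')
E
python3 d.py 8 -50 118
```

```text
time: 4.15
tool_pos: [644.0, -138.9, 127.1]
tcp_rot: [-3.113, -0.411, 0.006]
contact_force: [0.2, -0.1, -1.0]
finger_gap: 0.0
t 4.25 pos [ 644.3 -139.   127.6] F [-0.5  0.3 -0.2]
sorter [  6.6 -50.9]
[8.0, -50.0, 118.0] [ 645.5 -137.8  118. ] d [ 1.4 -0.8  9.6] turn [-0.001  0.003 -0.002]
```

View pics/s4c.png

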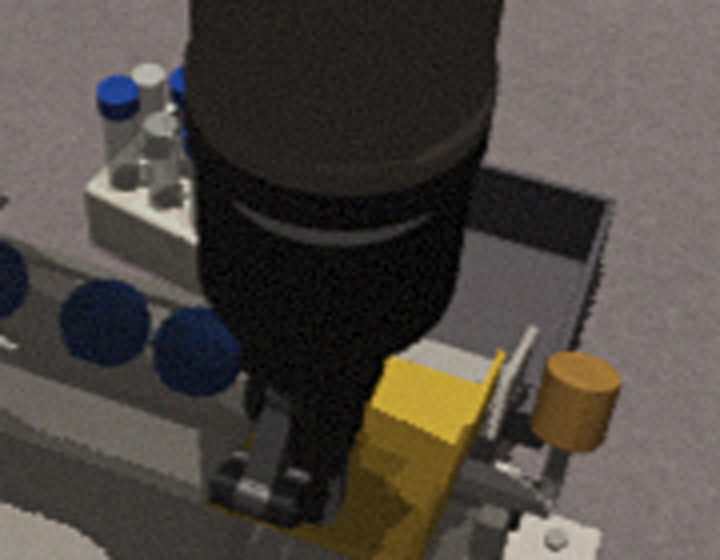

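View pics/w4c.png

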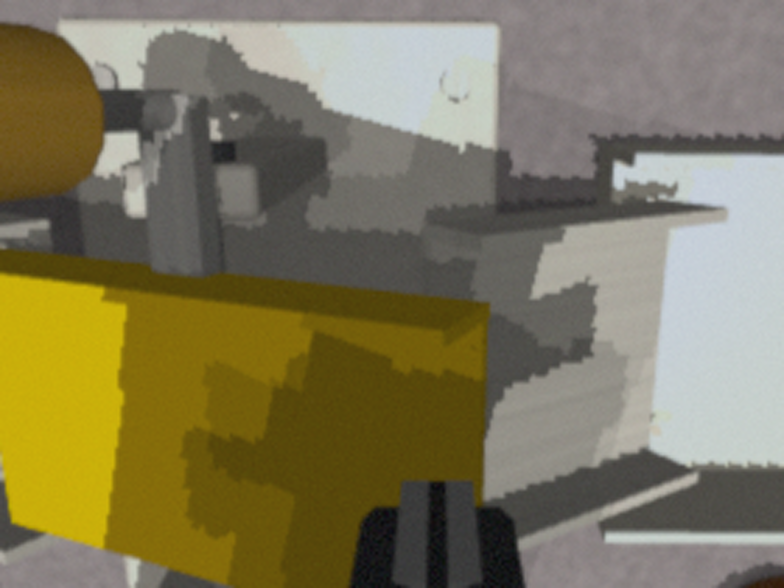

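```bash
python3 -m pendant '[[0,0,3,0,0,0],[0,0,6,0,0,0],[0,0,9,0,0,0],[0,0,12,0,0,0],[0,0,15,0,0,0],[0,0,15,0,0,0]]' 1; python3 - <<'E'
from h import *
snap('wrist','w5');snap('scene','s5');crop('s5',220,160,400,300,4,'s5c');crop('w5',120,80,400,290,2.8,'w5c')
E
python3 d.py 8 -50 118
```

```text
time: 4.85
tool_pos: [643.9, -138.9, 112.0]
tcp_rot: [-3.113, -0.411, 0.006]
contact_force: [-0.1, 0.4, 0.3]
finger_gap: -0.004
t 4.95 pos [ 644.2 -138.9  112.5] F [-0.3 -0.3 -0.1]
sorter [  6.5 -50.7]
[8.0, -50.0, 118.0] [ 645.5 -137.8  118. ] d [ 1.5 -0.7 -5.5] turn [-0.002  0.003 -0.002]
```

View pics/s5c.png

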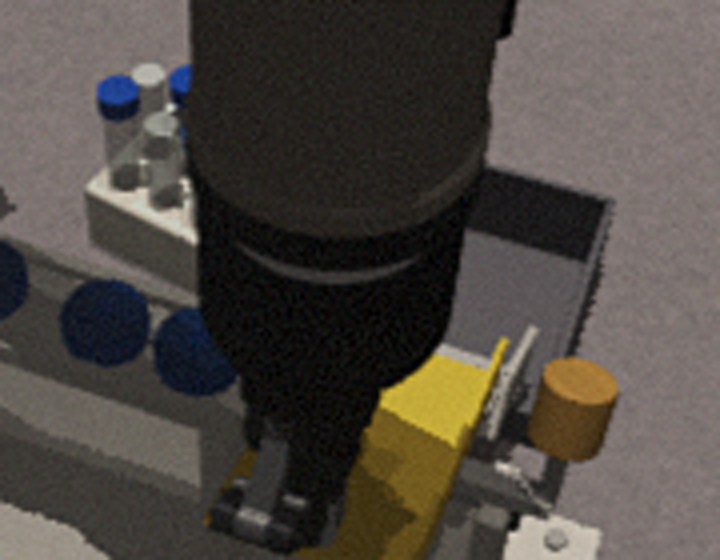

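View pics/w5c.png

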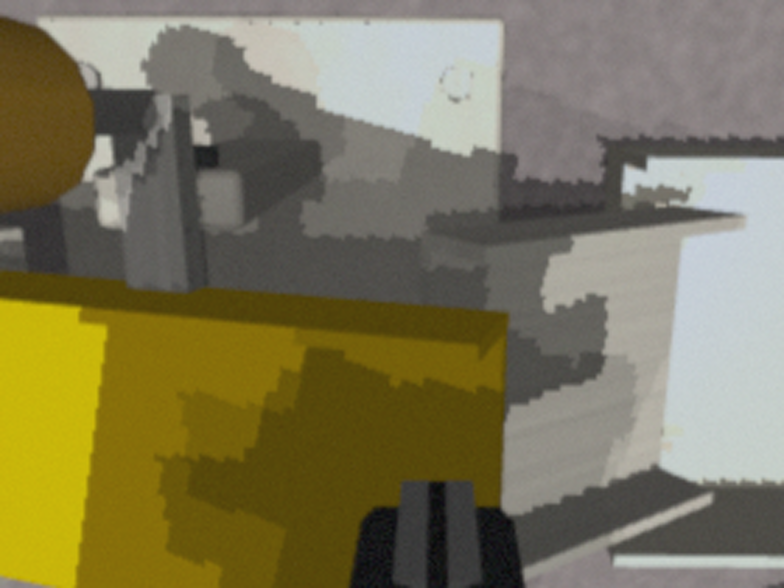

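The gate has started to move: the weight went from crop (570,352) to (570,358). Contact came at TCP z ≈ 115, so the true fingertips sit about 41 mm above the stated TCP, which matches the wrist picture (tip row 252). I'll press on another 34 mm with that offset in mind.

```bash
python3 -m pendant '[[0,0,3,0,0,0],[0,0,6,0,0,0],[0,0,9,0,0,0],[0,0,12,0,0,0],[0,0,15,0,0,0],[0,0,18,0,0,0],[0,0,21,0,0,0],[0,0,24,0,0,0],[0,0,27,0,0,0],[0,0,30,0,0,0],[0,0,32,0,0,0],[0,0,34,0,0,0],[0,0,34,0,0,0]]' 1; python3 - <<'E'
from h import *
snap('wrist','w6');snap('scene','s6');crop('s6',220,160,400,300,4,'s6c');crop('w6',120,80,400,290,2.8,'w6c')
E
python3 d.py 8 -50 118
```

```text
time: 6.25
tool_pos: [643.8, -138.9, 78.2]
tcp_rot: [-3.113, -0.411, 0.006]
contact_force: [-0.2, 0.5, 0.1]
finger_gap: -0.001
t 6.35 pos [ 644.1 -138.9   78.5] F [ 0.2 -1.1  0.5]
sorter [  6.4 -50.7]
[8.0, -50.0, 118.0] [ 645.5 -137.8  118. ] d [  1.5  -0.8 -39.5] turn [-0.002  0.003 -0.002]
```

View pics/s6c.png

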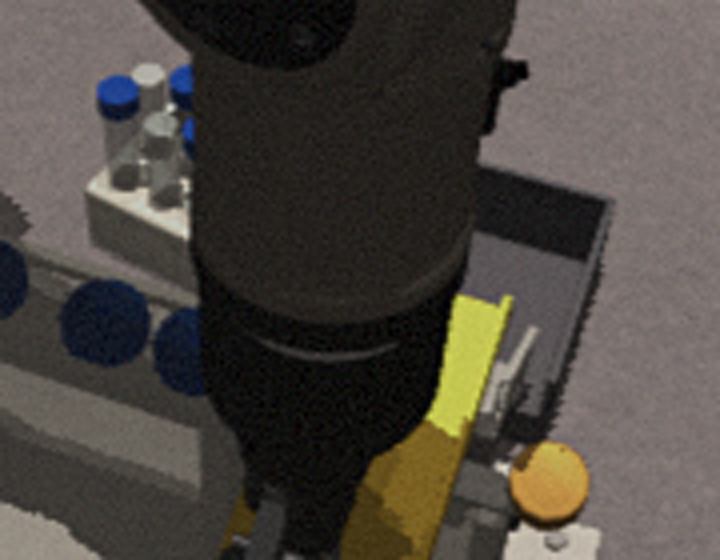

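View pics/w6c.png

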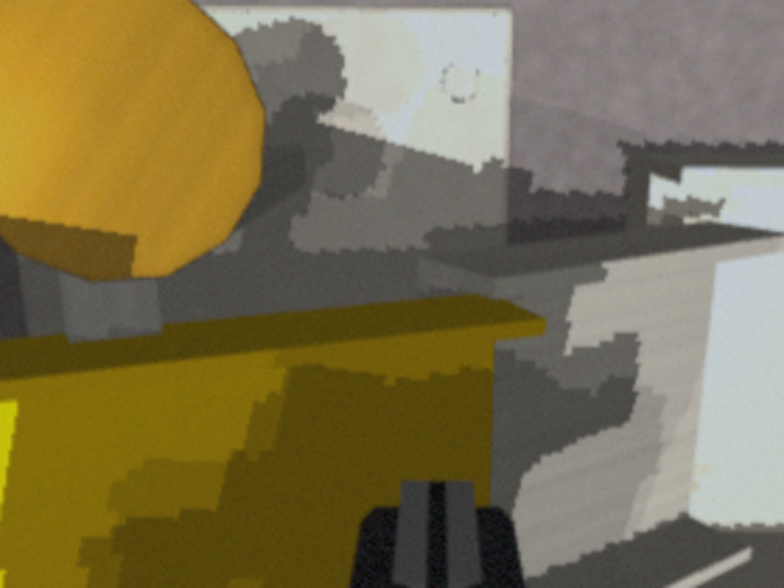

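The gate is now on the white side: the brass weight swung right to scene crop (548,480), and the right wing is down. Next I retract and move behind cap_c.

```bash
python3 -m pendant '[[0,0,-25,0,0,0],[0,0,-60,0,0,0],[0,0,-100,0,0,0],[0,-5,-125,0,0,0],[-20,-15,-130,0,0,0],[-45,-25,-130,0,0,0],[-75,-37,-130,0,0,0],[-105,-50,-130,0,0,0],[-135,-50,-130,0,0,0],[-165,-50,-130,0,0,0],[-190,-50,-130,0,0,0],[-205,-50,-130,0,0,0],[-210,-50,-130,0,0,0],[-210,-50,-130,0,0,0]]' 1; python3 - <<'E'
from fit import *
snap('wrist','w7');snap('scene','s7');im=load('w7');p=np.load('p.npy')
for X in([-203,0,145],[-33,0,145],[-152,0,161],[-98,0,161],[-58,0,161],[-33,20,151],[-33,-20,151]): print(X,proj(im,W(p,X))[0].round())
E
python3 d.py -200 0 113
```

```text
time: 7.75
tool_pos: [429.1, -145.3, 209.6]
tcp_rot: [-3.114, -0.411, 0.004]
contact_force: [-0.1, -0.5, 0.1]
finger_gap: 0.002
[-203, 0, 145] [273. 208.]
[-33, 0, 145] [272. -27.]
[-152, 0, 161] [273. 151.]
[-98, 0, 161] [273.  73.]
[-58, 0, 161] [272.   7.]
[-33, 20, 151] [242. -31.]
[-33, -20, 151] [302. -31.]
t 7.85 pos [ 430.  -144.8  209.5] F [ 0.8 -0.8 -0.3]
sorter [-201.8   -0.4]
[-200.0, 0.0, 113.0] [ 431.6 -144.   113. ] d [ 2.  -0.3 96.5] turn [-0.001  0.002 -0.001]
```

View pics/w7.png

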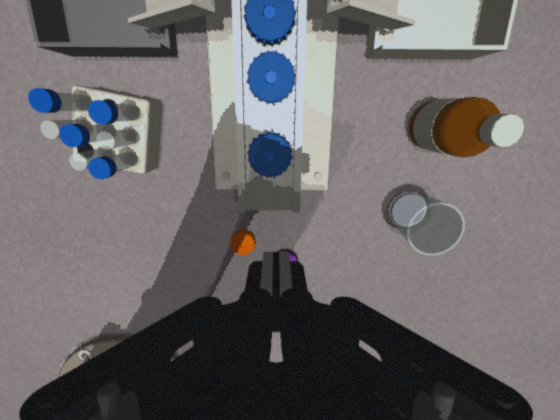

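View pics/s7.png

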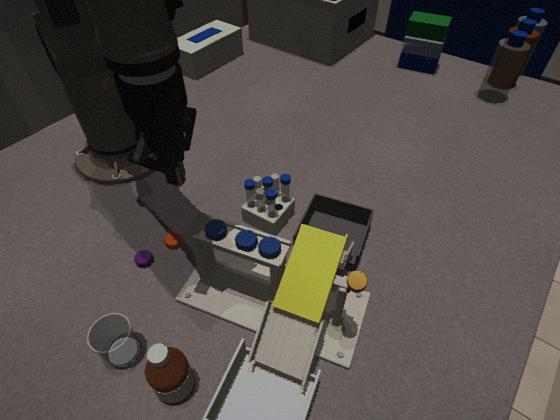

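The wrist view shows the caps at (270,155), (271,76) and (269,12), matching the fit within 3 mm. The scene view shows the gate leaning white, all three caps in the channel and the bystanders untouched. I'll descend behind cap_c.

```bash
python3 -m pendant '[[0,0,30,0,0,0],[0,0,55,0,0,0],[0,0,75,0,0,0],[0,0,86,0,0,0],[0,-1,93,0,0,0],[0,-1,97,0,0,0],[0,-1,97,0,0,0],[0,-1,97,0,0,0]]' 1; python3 - <<'E'
from h import *
snap('wrist','w8');snap('scene','s8');crop('s8',120,140,310,280,4,'s8c')
E
python3 d.py -180 0 113
```

```text
time: 8.65
tool_pos: [430.2, -143.8, 113.1]
tcp_rot: [-3.114, -0.413, 0.002]
contact_force: [0.3, -0.4, -0.3]
finger_gap: 0.008
t 8.75 pos [ 430.1 -143.9  113.1] F [-0.5  0.2  0.2]
sorter [-201.5    0.4]
[-180.0, 0.0, 113.0] [ 450.9 -138.7  113. ] d [21.5  0.4  0.1] turn [-0.001  0.001 -0.001]
```

View pics/s8c.png

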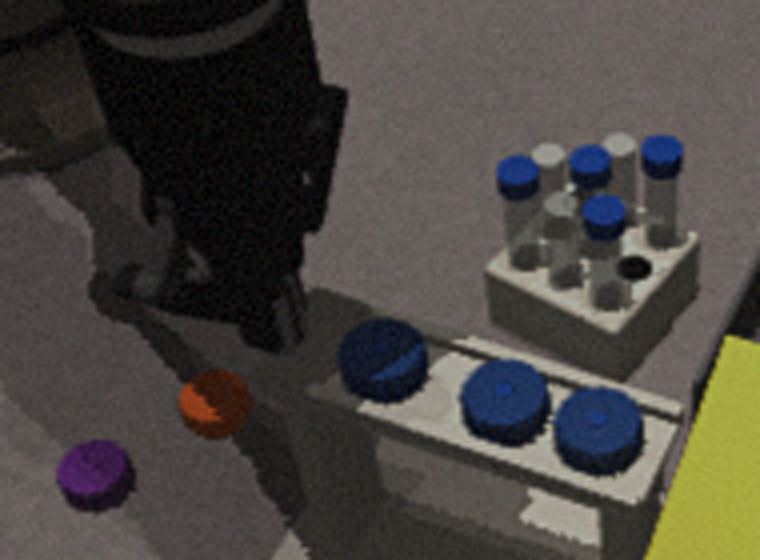

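View pics/w8.png

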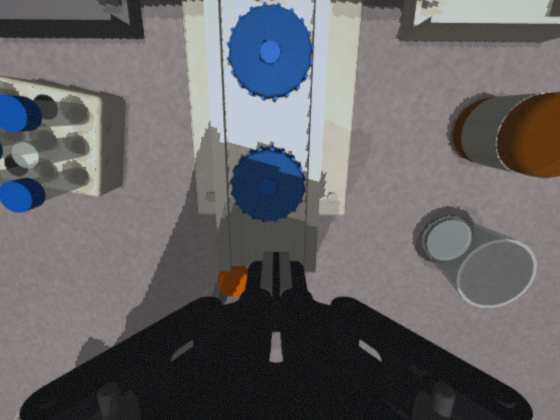

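```bash
python3 - <<'E'
from fit import *
im=load('s8');p=np.load('p.npy')
for z in (145,153,160):
  for x in(-212,-190): print(x,z,[(4*(proj(im,W(p,[x,y,z]))[0]-[120,140])).round() for y in(-14,14)])
E
```

```text
-212 145 [array([241., 359.]), array([276., 312.])]
-190 145 [array([287., 375.]), array([322., 327.])]
-212 153 [array([237., 347.]), array([273., 300.])]
-190 153 [array([284., 362.]), array([319., 314.])]
-212 160 [array([234., 336.]), array([270., 288.])]
-190 160 [array([281., 351.]), array([316., 303.])]
```

The visible tips look a few mm higher than intended. I'll lower 5 mm more, check, then start pushing.

```bash
python3 -m pendant '[[0,0,2,0,0,0],[0,0,5,0,0,0],[3,0,5,0,0,0],[7,0,5,0,0,0],[11,0,5,0,0,0],[15,0,5,0,0,0],[19,0,5,0,0,0],[23,0,5,0,0,0],[27,0,5,0,0,0],[30,0,5,0,0,0],[30,0,5,0,0,0]]' 1; python3 - <<'E'
from h import *
snap('wrist','w9');snap('scene','s9');crop('s9',120,140,310,280,4,'s9c')
E
python3 d.py -25 0 108
```

```text
time: 9.85
tool_pos: [459.5, -136.6, 108.9]
tcp_rot: [3.114, 0.412, -0.0]
contact_force: [-2.6, -0.1, 7.8]
finger_gap: 0.005
t 9.95 pos [ 459.5 -136.7  108.9] F [-1.4 -1.3  8. ]
sorter [-171.2   -0.3]
[-25.0, 0.0, 108.0] [600.5 -98.2 108. ] d [146.2  -0.5   0.9] turn [ 0.    -0.    -0.002]
```

View pics/s9c.png

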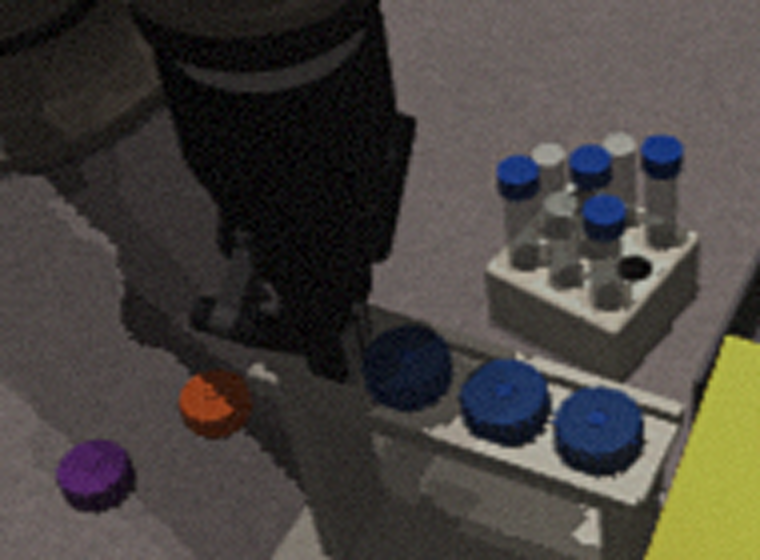

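View pics/w9.png

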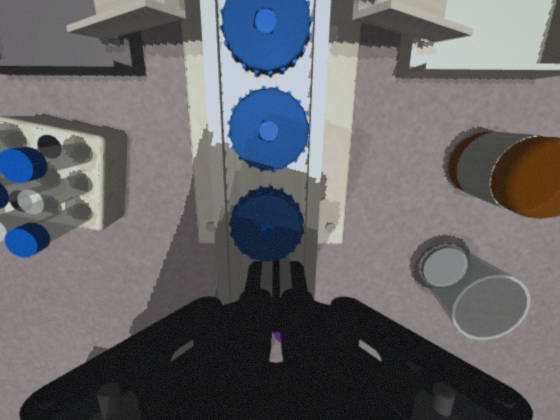

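Pushing works: cap_c moved ahead. There is an 8 N upward force from the tips resting on the channel floor or walls, so I'll raise 2.5 mm and push on until cap_a drops.

```bash
python3 -m pendant '[[0,0,-3,0,0,0],[3,0,-3,0,0,0],[6,0,-3,0,0,0],[9,0,-3,0,0,0],[12,0,-3,0,0,0],[15,0,-3,0,0,0],[18,0,-3,0,0,0],[21,0,-3,0,0,0],[24,0,-3,0,0,0],[27,0,-3,0,0,0],[30,0,-3,0,0,0],[33,0,-3,0,0,0],[36,0,-3,0,0,0],[39,0,-3,0,0,0],[42,0,-3,0,0,0],[45,0,-3,0,0,0],[48,0,-3,0,0,0],[50,0,-3,0,0,0],[50,0,-3,0,0,0],[50,0,-3,0,0,0]]' 1; python3 - <<'E'
from h import *
snap('wrist','w10');snap('scene','s10')
E
python3 d.py -25 0 111
```

```text
time: 11.95
tool_pos: [507.7, -123.7, 111.9]
tcp_rot: [3.114, 0.412, -0.0]
contact_force: [-0.4, -0.2, -0.0]
finger_gap: -0.0
t 12.05 pos [ 507.6 -123.7  111.9] F [ 1.   0.3 -0.2]
sorter [-121.3   -0.4]
[-25.0, 0.0, 111.0] [600.5 -98.2 111. ] d [96.3 -0.6  0.8] turn [ 0.     0.    -0.002]
```

View pics/s10.png

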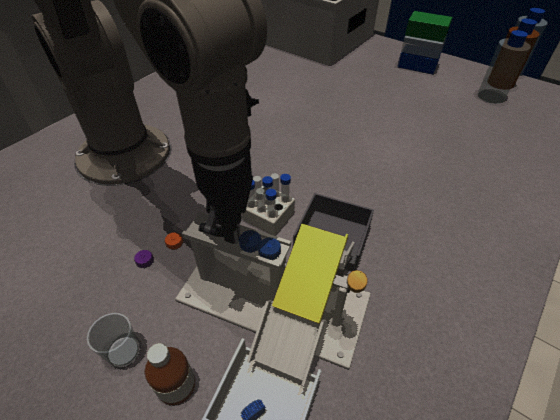

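View pics/w10.png

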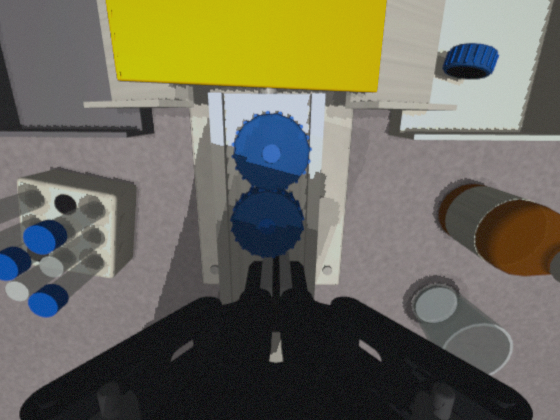

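cap_a is already in the white tray (wrist (470,60), scene (253,410)). b and c remain in the channel. Next push is for cap_b.

```bash
python3 -m pendant '[[3,0,0,0,0,0],[6,0,0,0,0,0],[9,0,0,0,0,0],[12,0,0,0,0,0],[15,0,0,0,0,0],[18,0,0,0,0,0],[21,0,0,0,0,0],[24,0,0,0,0,0],[27,0,0,0,0,0],[30,0,0,0,0,0],[33,0,0,0,0,0],[35,0,0,0,0,0],[35,0,0,0,0,0],[35,0,0,0,0,0],[35,0,0,0,0,0],[35,0,0,0,0,0]]' 1; python3 - <<'E'
from h import *
snap('wrist','w11');snap('scene','s11')
E
python3 d.py -25 0 111
```

```text
time: 13.65
tool_pos: [541.3, -114.7, 111.8]
tcp_rot: [3.114, 0.412, -0.0]
contact_force: [-0.4, 0.4, -0.0]
finger_gap: 0.002
t 13.75 pos [ 541.3 -114.7  111.9] F [-0.2 -0.   0.2]
sorter [-86.4  -0.4]
[-25.0, 0.0, 111.0] [600.5 -98.2 111. ] d [61.4 -0.6  0.8] turn [ 0.     0.    -0.002]
```

View pics/w11.png

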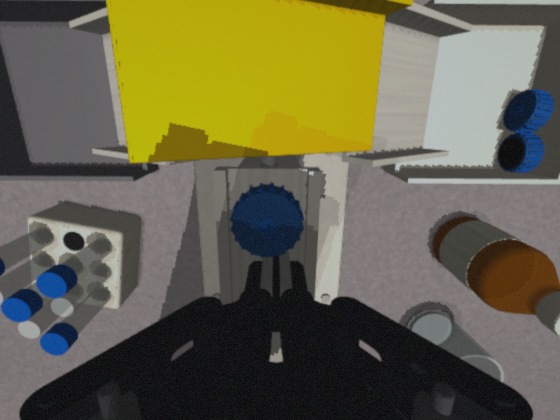

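Two caps are now in the white tray (wrist (527,110) and (520,152)), with c still in the channel. Last push.

```bash
python3 -m pendant '[[3,0,0,0,0,0],[6,0,0,0,0,0],[9,0,0,0,0,0],[12,0,0,0,0,0],[15,0,0,0,0,0],[18,0,0,0,0,0],[21,0,0,0,0,0],[24,0,0,0,0,0],[27,0,0,0,0,0],[30,0,0,0,0,0],[33,0,0,0,0,0],[36,0,0,0,0,0],[36,0,0,0,0,0],[36,0,0,0,0,0],[36,0,0,0,0,0],[36,0,0,0,0,0]]' 1; python3 - <<'E'
from h import *
snap('wrist','w12');snap('scene','s12')
E
python3 d.py -25 0 111
```

```text
time: 15.35
tool_pos: [576.0, -105.4, 111.8]
tcp_rot: [3.114, 0.411, -0.001]
contact_force: [-0.3, 0.5, 0.2]
finger_gap: -0.002
t 15.45 pos [ 576.  -105.4  111.9] F [-1.   0.4  0.3]
sorter [-50.6  -0.6]
[-25.0, 0.0, 111.0] [600.5 -98.2 111. ] d [25.6 -0.7  0.9] turn [ 0.     0.    -0.002]
```

View pics/w12.png

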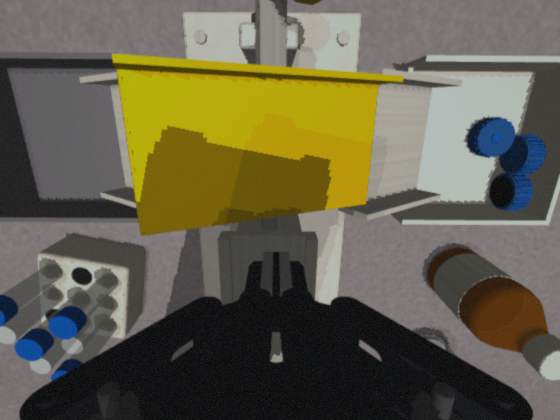

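View pics/s12.png

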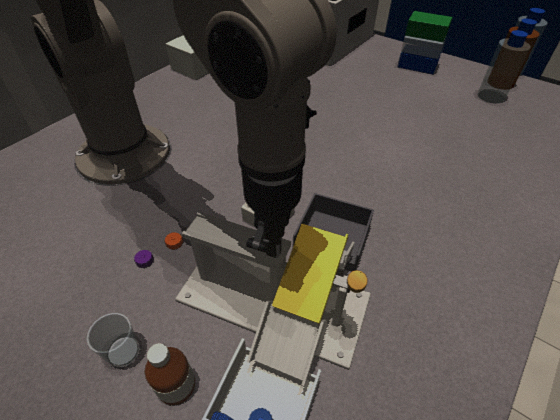

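All three caps are in the white tray (wrist (492,137), (522,155), (510,190)) and the channel is empty. I'll lift clear and check from the top view.

```bash
python3 -m pendant '[[0,0,-15,0,0,0],[0,0,-40,0,0,0],[-20,0,-70,0,0,0],[-50,0,-90,0,0,0],[-80,0,-100,0,0,0],[-110,0,-100,0,0,0],[-130,0,-100,0,0,0],[-140,0,-100,0,0,0],[-140,0,-100,0,0,0],[-140,0,-100,0,0,0],[-140,0,-100,0,0,0],[-140,0,-100,0,0,0]]' 1; python3 - <<'E'
from fit import *
snap('top','t13');crop('t13',195,120,435,290,3.3,'t13c');p=np.load('p.npy');im=load('t13')
snap('scene','s13');print([(3.3*(proj(im,W(p,[x,y,20]))[0]-[195,120])).round() for x,y in((-58,-238),(-58,-108),(68,-108),(68,-238))])
E
```

```text
time: 16.65
tool_pos: [441.7, -141.3, 211.8]
tcp_rot: [3.114, 0.413, -0.0]
contact_force: [0.0, -0.1, -0.6]
finger_gap: -0.004
[array([661., 225.]), array([505., 267.]), array([459., 118.]), array([613.,  78.])]
```

View pics/t13c.png

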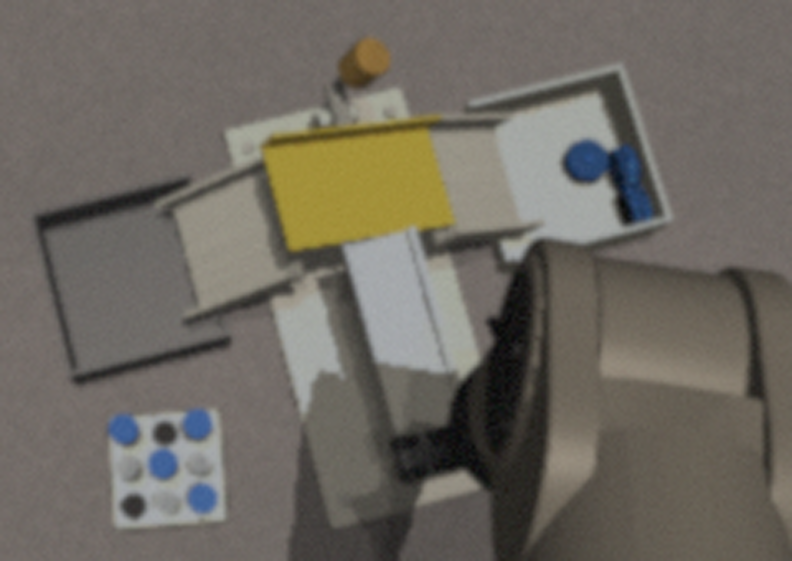

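View pics/s13.png

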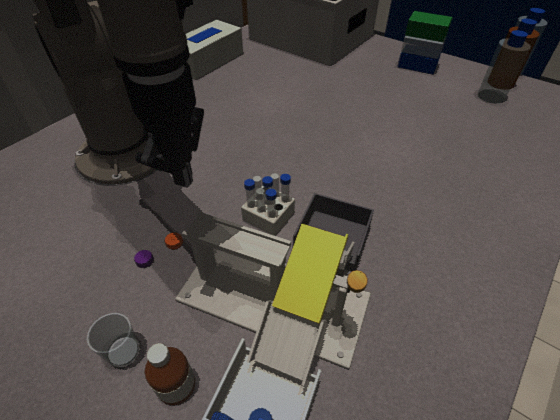

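Let me confirm they are at rest before handing in.

```bash
python3 -m pendant '[[0,0,0,0,0,0],[0,0,0,0,0,0],[0,0,0,0,0,0],[0,0,0,0,0,0],[0,0,0,0,0,0],[0,0,0,0,0,0],[0,0,0,0,0,0],[0,0,0,0,0,0],[0,0,0,0,0,0],[0,0,0,0,0,0]]' 1; python3 - <<'E'
from h import *
snap('top','t14')
a,b=[cv2.GaussianBlur(cv2.imread(f'pics/{n}.png'),(0,0),1)[135:190,335:400].astype(int) for n in('t13','t14')]
print('tray diff max',abs(a-b).max())
print(workorder.hand_in())
E
```

```text
time: 17.75
tool_pos: [441.3, -141.4, 211.8]
tcp_rot: [3.114, 0.412, -0.001]
contact_force: [0.2, 0.3, 0.8]
finger_gap: 0.002
tray diff max 4
the job is handed in; nothing more can be done
None
```

I rocked the gate over to the white side, then pushed the three blue caps along the channel one after another. All three slid down into the white tray, and I handed the job in at about 18 s. No verdict was reported.

- **Final pictures:** One cap lies flat in the white tray and the other two lean on edge against its outer wall. The tray did not change over the last second, so they are at rest. The gate leans to the white tray, the grey tray and channel are empty, and the gripper is clear of everything. The rack, bottle and beaker stand where they were.
- **Disagreement:** The real fingertips sit about 36–42 mm behind the stated TCP. I found this from the pictures and from when the gate first moved, and corrected for it.
- **Contact on the channel:** While lowering behind the rear cap, the tips rested briefly on the channel floor or walls with about 8 N. I raised them 3 mm and the push continued without further force.

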